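Fill the dry-block heater's well

ROBOT

A 6-joint arm with a two-finger parallel gripper is mounted at the origin on a cart in front of the work surface, level with it; the furniture and walls round the work are solid. World frame = base frame: x ahead of the robot, y to its left, z up, the work surface at z = 0. Lengths are in mm, angles in degrees, forces in N, time in s.
With the tool pointing down it reaches from about 350 to 800 mm from the base axis. Payload 7.3 kg.
Tool frame: the origin (TCP) lies between the finger pads; the fingertips stand 11 mm ahead of it and the grasp point (between the pads) lies 8 mm behind it; z points along the fingers, y is the line along which they close (so a half turn about z gives the same grasp; the last joint's range is limited). The gripper opens to 85 mm and grips with 20 to 120 N. Pads are 22 mm wide; open, the fingers measure 114 mm over their backs; the gripper's body (76 mm by 85 mm) begins 54 mm behind the grasp point. The pads swing forward as they close: fully open they stand 13 mm farther back than shut.
Start: joints at [60.161, 19.595, 87.324, -0, 73.075, -8.365], TCP at [192.183, 488.581, 213.622] pointing down, gripper open.
Joint ranges: [-145.02, 145.02], [-44.19, 115.74], [2.07, 154.8], [-57.11, 237.11], [16.16, 152.29], [-177.93, 177.93]. Speed limits (degrees/s): [147.25, 147.25, 180, 180, 180, 180].

INTERFACE

Orientations are given as [roll, pitch, yaw] about the fixed x, y, z axes, in that order (R = Rz(yaw) Ry(pitch) Rx(roll)).
In Python, from rig import manip gives the robot as it stands. Calls block until the motion is done:
- manip.reach(position, orientation): joint-space move of the TCP to a pose.
- manip.move_straight(position, feed=150, attitude=None, threshold=None): straight line of the TCP; attitude=None keeps the orientation; feed is the mean speed in mm/s. With threshold (N) it stops when the force on the tool has changed by that much, and returns True; else False.
- manip.move_joints(angles): joint-space move.
- manip.set_gripper(opening, grip_force=None): finger opening in mm; grip_force is the grip in N (None keeps the last); returns when the fingers have stopped.
- manip.wait(seconds).
- manip.inverse_kinematics(position, orientation): joint angles nearest the present ones, or None.
- manip.capture(name): name is "scene" or "side" or "wrist"; returns a dict with "frame" (480x640x3 uint8, blue, green, red), "fx", "fy", "cx", "cy" (pixels), "extrinsics" (4x4, takes a point from camera to world coordinates). Camera axes: x right, y down, z forward; pixel columns grow to the right and rows downward; lengths in mm; the calibration is good to about 2 mm. A picture is of the moment at which its call begins. There is no depth.
A pose or a line that the arm cannot do raises manip.IKError and nothing moves.
- manip.job_done(): hands the job in; it is judged then, once.
Readings, each from a call of its own:
- manip.read_time(): time.
- manip.read_q(): joint angles.
- manip.read_joint_vel(): joint speeds.
- manip.read_tau(): joint torques, N m.
- manip.read_eef_pos(): TCP position.
- manip.read_orientation(): TCP orientation.
- manip.read_force(): force on the tool from outside, world axes, zero at the start.
- manip.read_moment(): the same for the moment, N m.
- manip.read_width(): finger opening in mm.
- manip.read_grip_force(): force on a finger pad.
Only numpy, scipy, OpenCV 4.12 (cv2) and the standard library are available. Lean on these libraries where they do the work, as an engineer would, in place of code of your own. Each camera call takes 0.05 s, during which the arm holds its last target. There are 200 camera calls.

TASK

Fill the well of the dry-block heater with the two heating blocks whose thicknesses together fill it snugly from side to side: stand them upright next to each other on the floor of the well, without forcing them in. Of the three blocks only one pair fits so; leave the remaining block standing upright on the bench.

Things in the scene. Friction and masses are not known exactly. Their poses are not given: they have to be found in the camera images.
- heater: low white fixed heater, 156x101 mm. Open well: 88 mm along x, 73 mm across y (the gap that block thicknesses fill side by side, block x along heater x); floor 25 mm, rim 55 mm above the bench; walls 14 mm, top inner edges bevelled (6 mm wide, 8 deep). Console with dark display, 40 mm deep, 42 high, on the -x side. Origin: under the well centre at bench level; z up.
- block_thin: thinnest of three loose grey aluminium blocks, alike but for thickness: 24 mm thick (its y), 80 mm long (its x), body 45 mm high, lower long edges rounded 5 mm. Grip the lug mid-top: 28 mm along x, 14 along y, 40 high (to 85 mm above the underside). One dark bore each side of the lug. About 160 g. Origin: centre of underside; z up, upright at start. Half turns are alike.
- block_mid: middle one of three loose grey aluminium blocks, alike but for thickness: 34 mm thick (its y), 80 mm long (its x), body 45 mm high, lower long edges rounded 5 mm. Grip the lug mid-top: 28 mm along x, 14 along y, 40 high (to 85 mm above the underside). Two dark bores each side of the lug. About 220 g. Origin: centre of underside; z up, upright at start. Half turns are alike.
- block_thick: thickest of three loose grey aluminium blocks, alike but for thickness: 44 mm thick (its y), 80 mm long (its x), body 45 mm high, lower long edges rounded 5 mm. Grip the lug mid-top: 28 mm along x, 14 along y, 40 high (to 85 mm above the underside). Two dark bores each side of the lug. About 280 g. Origin: centre of underside; z up, upright at start. Half turns are alike.
Not all that is in view belongs to the job. What is shaped like the block_thin but pink is not meant.

How it is judged:
By the outcome, as a careful person would: the job done as asked, in the order asked, and still so for the second after the job is handed in, with the robot touching nothing.
It also fails if it takes over 70 s, if anything falls off the work surface, if the arm or the gripper's body presses on something with over 40 N, if the wrist force passes 120 N, or if a joint passes its speed limit or range.

## Working session

There is one attempt and no reset: what is moved stays moved. The work goes in short steps, each a Python script; the robot and the scene stay as the last script left them, time stands still between calls to the robot, and variables do not carry over. Pictures are saved under pics/ and viewed, at most 10 in all, crops included, and the job is handed in when it is done.

```bash
ls; mkdir -p pics
python3 - <<'E'
from rig import manip
import cv2,numpy as np
for n in ["scene","side"]:
    c=manip.capture(n); cv2.imwrite(f"pics/{n}0.png",c["frame"]); print(n,c["fx"],c["cx"],c["cy"],np.round(c["extrinsics"],3).tolist())
print(manip.read_orientation(), manip.read_time())
E
```

```text
pics
scene 539.4500281000901 313.2072437406409 237.85266252841234 [[0.695, -0.552, 0.461, 126.975], [-0.719, -0.529, 0.45, -472.926], [-0.004, -0.644, -0.765, 819.763], [0.0, 0.0, 0.0, 1.0]]
side 495.1604751171912 320.5899935528174 233.5949562980689 [[-0.984, -0.099, 0.145, 438.358], [-0.175, 0.472, -0.864, 770.445], [0.018, -0.876, -0.482, 473.779], [0.0, 0.0, 0.0, 1.0]]
[-1.79921307e+02 -1.09423253e-02  1.58525680e+02] 0.1
```

View pics/scene0.png

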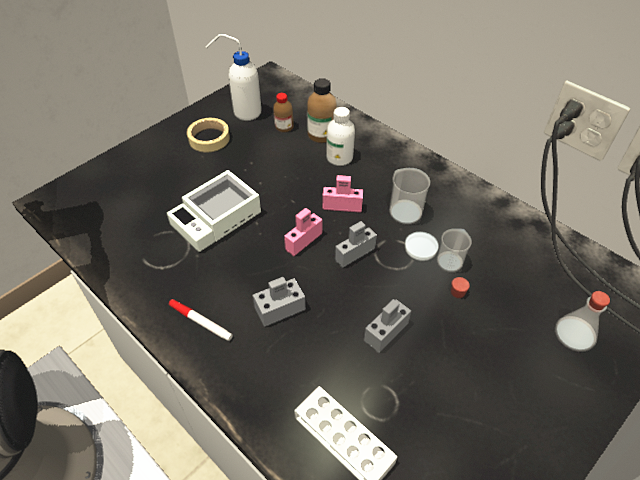

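View pics/side0.png

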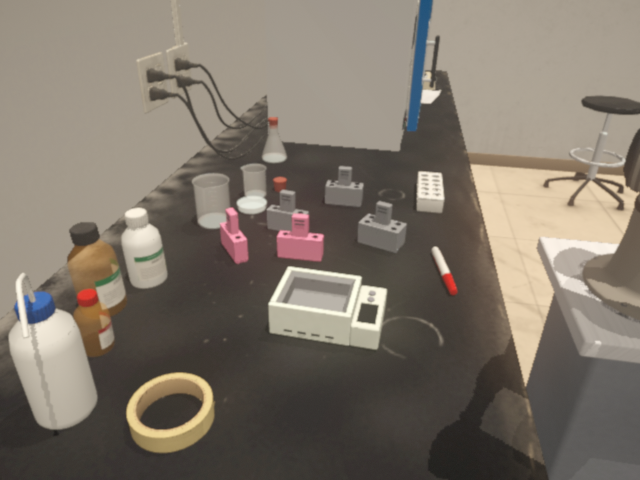

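The scene view shows grey blocks at about (279,300), (356,244) and (388,325). The pink decoys are at (303,231) and (343,195), and the heater is at (215,210). Next I'll zoom in to tell the blocks apart and pick corners.

Run:
```python
import cv2,numpy as np
a=cv2.imread("pics/scene0.png")
cv2.imwrite("pics/c1.png",cv2.resize(a[215:360,240:420],None,fx=4.4,fy=4.1,interpolation=cv2.INTER_CUBIC))
cv2.imwrite("pics/c2.png",cv2.resize(a[165:255,160:270],None,fx=6,fy=6,interpolation=cv2.INTER_CUBIC))
```

```text
(no output)
```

View pics/c1.png

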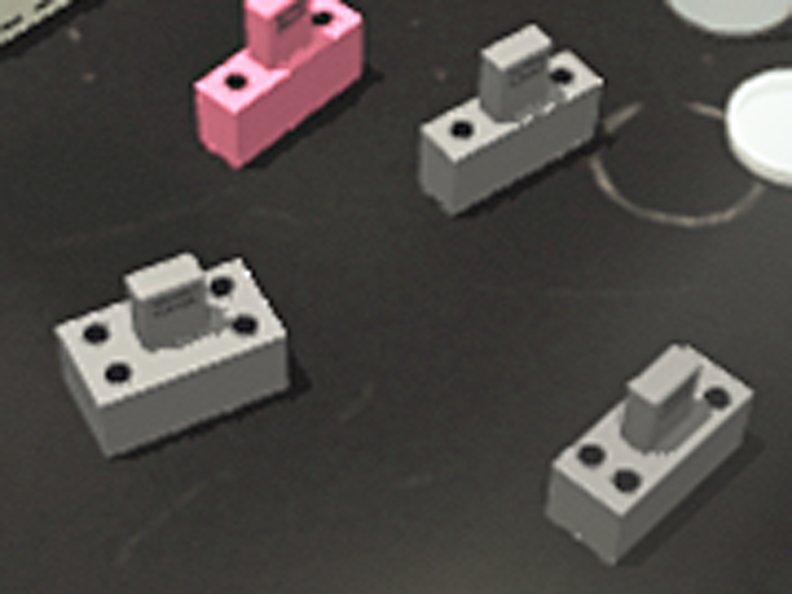

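View pics/c2.png

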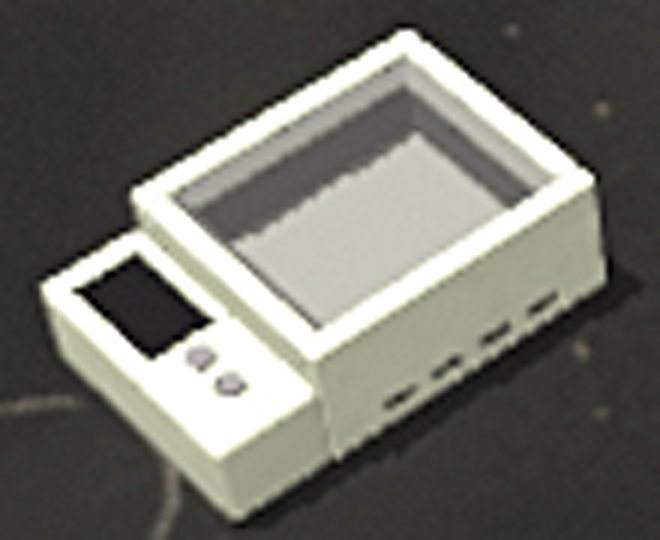

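Crop 1 shows the thick block (2+2 bores) at left, the thin block (1+1) at upper right and the mid block at lower right. Crop 2 shows the heater rim corners at (133,195), (405,30), (597,182) and (315,358), with the console at lower left. I'll cast these corners onto their known heights and compare the sizes.

```bash
cat > h.py <<'E'
from rig import manip
import cv2,numpy as np
def cast(c,uv,z):
    uv=np.atleast_2d(np.array(uv,float)); E=np.array(c["extrinsics"])
    d=np.c_[(uv[:,0]-c["cx"])/c["fx"],(uv[:,1]-c["cy"])/c["fy"],np.ones(len(uv))]@E[:3,:3].T
    o=E[:3,3]; return o+d*((z-o[2])/d[:,2])[:,None]
def project(c,P):
    E=np.array(c["extrinsics"]); q=(np.atleast_2d(P)-E[:3,3])@E[:3,:3]
    return np.c_[c["fx"]*q[:,0]/q[:,2]+c["cx"],c["fy"]*q[:,1]/q[:,2]+c["cy"]]
def quad(P):
    """centre, long-side yaw, sides of 4 corners in order"""
    P=P[:,:2]; e=np.roll(P,-1,0)-P; L=np.linalg.norm(e,axis=1)
    a,b=e[0]-e[2],e[1]-e[3]
    l=a if np.linalg.norm(a)>np.linalg.norm(b) else b
    return P.mean(0).round(1),round(float(np.degrees(np.arctan2(l[1],l[0]))),1),L.round(1)
E
python3 - <<'E'
from h import *
c=manip.capture("scene")
def run(n,p,s,o,z): 
    p=(np.array(p)+.5)/s-.5+o; P=cast(c,p,z); print(n,quad(P)); return P
s1,o1=(4.4,4.1),(240,215)
run("thick body",[(57,328),(105,403),(287,338),(240,260)],s1,o1,45)
run("thick lug",[(127,285),(143,303),(207,270),(190,254)],s1,o1,85)
run("thin body",[(421,128),(455,153),(604,82),(568,53)],s1,o1,45)
run("thin lug",[(482,50),(500,68),(552,42),(533,25)],s1,o1,85)
run("mid body",[(552,462),(617,506),(752,394),(686,350)],s1,o1,45)
H=run("heater rim",[(133,195),(315,358),(597,182),(405,30)],(6,6),(160,165),55);print(H.round(1))
run("heater console",[(42,287),(220,458)],(6,6),(160,165),42) if 0 else print(cast(c,(np.array([(42,287),(220,458)])+.5)/6-.5+(160,165),42))
E
```

```text
thick body (array([460. , -64.7]), -20.6, array([42.6, 76.2, 44.7, 79.2]))
thick lug (array([459.2, -65.2]), -11.9, array([11. , 28.6, 10.5, 27.9]))
thin body (array([646.4, -78.6]), -12.4, array([20. , 77.4, 22.8, 78.9]))
thin lug (array([645.6, -78.4]), -11.8, array([12.6, 26.9, 12.5, 26.3]))
mid body (array([ 553.7, -229.5]), -2.5, array([30.3, 76.2, 31.7, 77. ]))
heater rim (array([538.9, 186.1]), -2.6, array([ 99.8, 114.4, 102.8, 114. ]))
[[483.9 238.5  55. ]
 [479.8 138.8  55. ]
 [594.  132.2  55. ]
 [597.8 234.9  55. ]]
[[443.58177188 238.16231912  42.        ]
 [438.59437819 137.98177674  42.        ]]
```

The sizes agree with the given ones, and the thick + thin pair (68 of 73 mm) is the one that fits. Next I'll look from near with the wrist camera over the heater, then the thick block.

Run:
```python
from h import *
import pickle
R=[180,0,177.4]
for n,p,y in [("heater",[530,186,270],177.4),("thick",[450,-65,220],164)]:
    manip.reach(p,[180,0,y]); manip.wait(.2)
    c=manip.capture("wrist"); pickle.dump(c,open(n+".pkl","wb")); cv2.imwrite(f"pics/w_{n}.png",c["frame"])
    print(manip.read_time(),manip.read_q().round(0),np.array(c["extrinsics"]).round(2).tolist())
```

```text
2.075 [ 12.  21.  76.   0.  83. -76.] [[0.04, 0.96, 0.26, 463.37], [1.0, -0.04, -0.01, 188.91], [0.0, 0.26, -0.96, 429.65], [0.0, 0.0, 0.0, 1.0]]
3.3667 [-18.  12.  97.   0.  71. -92.] [[0.27, 0.93, 0.25, 386.72], [0.96, -0.26, -0.07, -46.64], [0.0, 0.26, -0.96, 379.75], [0.0, 0.0, 0.0, 1.0]]
```

View pics/w_heater.png

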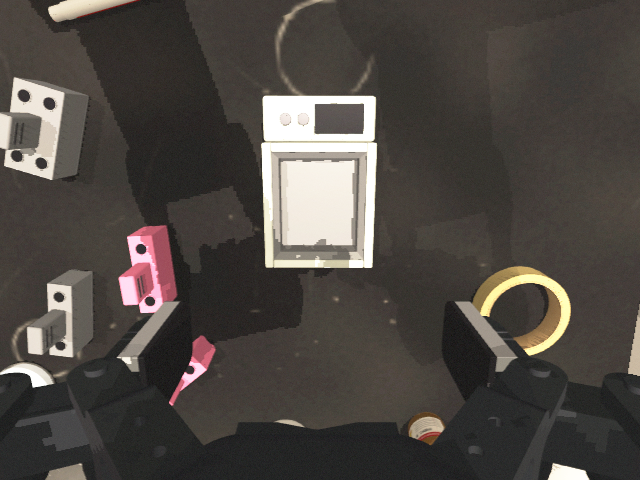

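View pics/w_thick.png

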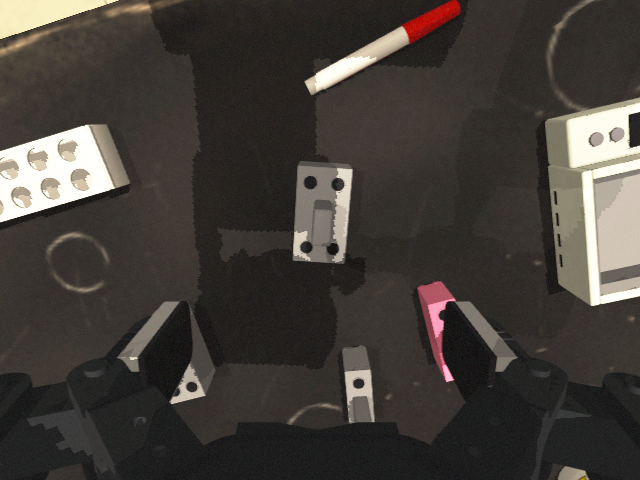

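Wrist view 1 shows the rim corners near (262,142), (376,142), (374,267) and (265,267). Wrist view 2 shows the thick block's bores near (310,182), (338,184), (332,249) and (306,247). Bore centroids at z=45 will give its pose.

```bash
cat >> h.py <<'E'
def bores(c,guess,r=9,z=45):
    out=[]
    g=cv2.cvtColor(c["frame"],cv2.COLOR_BGR2GRAY)
    for u,v in guess:
        w=g[v-r:v+r+1,u-r:u+r+1]; m=(w<45).astype(np.uint8)
        n,l,s,ce=cv2.connectedComponentsWithStats(m)
        ok=[i for i in range(1,n) if s[i,4]>15]
        i=min(ok,key=lambda i:np.hypot(*(ce[i]-r))); out.append(ce[i]+(u-r,v-r))
    return np.array(out),cast(c,out,z)
E
python3 - <<'E'
from h import *
import pickle
c=pickle.load(open("thick.pkl","rb"))
uv,P=bores(c,[(310,182),(338,184),(332,249),(306,247)]); print(uv.round(1),quad(P))
c=pickle.load(open("heater.pkl","rb")); f=c["frame"]
m=(f.min(2)>150).astype(np.uint8); m[:95]=0;m[270:]=0;m[:,:255]=0;m[:,385:]=0
k=max(cv2.findContours(m,cv2.RETR_EXTERNAL,cv2.CHAIN_APPROX_NONE)[0],key=cv2.contourArea)
W=cast(c,k[:,0,:],55)
print("uv extents",k[:,0].min(0),k[:,0].max(0))
for v in (150,180,210,240,262):
    xs=k[:,0][k[:,0][:,1]==v][:,0]; e=cast(c,[(xs.min()-.5,v),(xs.max()+.5,v)],55); print(v,xs.min(),xs.max(),e.round(1).tolist())
q=cast(c,[(263,142.5),(376,142.5),(374,268),(265.5,268)],55); print(quad(q),q.round(1))
# floor extents
g=cv2.cvtColor(f,cv2.COLOR_BGR2GRAY)
for v in (180,200,220): print(g[v,258:380].tolist())
E
```

```text
[[310.  182.2]
 [334.6 183.9]
 [332.4 248.7]
 [307.5 247.2]] (array([459.5, -63.5]), -17.6, array([19.7, 54.2, 20.8, 54.2]))
uv extents [261  96] [376 267]
150 262 376 [[485.4, 139.6, 55.0], [489.7, 240.2, 55.0]]
180 263 375 [[511.6, 138.5, 55.0], [515.9, 239.1, 55.0]]
210 264 374 [[538.8, 137.3, 55.0], [543.1, 238.1, 55.0]]
240 265 372 [[567.1, 136.1, 55.0], [571.4, 236.1, 55.0]]
262 265 372 [[588.6, 134.5, 55.0], [592.9, 235.9, 55.0]]
(array([538.9, 188.4]), -2.2, array([ 98.4, 115.7, 102.4, 115.7])) [[479.  141.4  55. ]
 [483.2 239.8  55. ]
 [598.9 237.3  55. ]
 [594.6 135.   55. ]]
[44, 42, 46, 44, 111, 255, 255, 255, 255, 255, 255, 255, 255, 240, 188, 194, 194, 195, 194, 195, 179, 125, 118, 203, 222, 222, 222, 222, 223, 223, 237, 241, 241, 241, 242, 241, 243, 242, 243, 241, 242, 242, 240, 243, 242, 242, 243, 243, 242, 241, 242, 242, 242, 241, 241, 242, 242, 243, 242, 242, 243, 242, 242, 242, 242, 242, 243, 242, 242, 243, 242, 243, 243, 243, 243, 242, 243, 241, 243, 242, 242, 243, 243, 243, 243, 243, 243, 243, 244, 243, 243, 243, 243, 243, 192, 147, 148, 151, 129, 103, 111, 170, 
[... 595 characters left out ...]
 181, 185, 188, 184, 187, 187, 164, 254, 255, 255, 255, 255, 255, 255, 255, 211, 67, 60, 61, 64, 69]
[43, 38, 44, 44, 40, 54, 215, 243, 243, 243, 242, 242, 255, 252, 193, 180, 191, 192, 195, 194, 194, 161, 114, 140, 202, 217, 218, 215, 216, 215, 232, 235, 237, 237, 236, 237, 237, 236, 235, 235, 235, 236, 237, 238, 237, 237, 238, 237, 237, 236, 238, 238, 237, 237, 237, 236, 237, 235, 237, 236, 236, 236, 238, 237, 236, 236, 236, 238, 236, 237, 237, 237, 238, 237, 237, 238, 238, 237, 238, 237, 237, 237, 237, 238, 237, 239, 238, 237, 238, 238, 238, 238, 238, 184, 149, 147, 146, 128, 103, 126, 174, 185, 189, 188, 188, 186, 149, 252, 255, 255, 255, 255, 255, 255, 255, 243, 109, 70, 66, 61, 62, 60]
```

```bash
cat >> h.py <<'E'
HC=np.array([538.9,187.7]); HY=-2.5; ZG=62
ex=np.array([np.cos(np.radians(HY)),np.sin(np.radians(HY))]); ey=np.array([-ex[1],ex[0]])
def pick(xy,yaw):
    o=[180,0,yaw+180]
    manip.set_gripper(42)
    manip.reach([*xy,180],o)
    manip.move_straight([*xy,95],250)
    if manip.move_straight([*xy,ZG],60,threshold=8): print("pick: contact",manip.read_eef_pos())
    manip.set_gripper(5,50)
    print("width",manip.read_width(),"grip",manip.read_grip_force(),"t",manip.read_time())
    manip.move_straight([*xy,190],200)
    manip.wait(.2); print("after lift width",manip.read_width(),manip.read_force().round(1))
def local(): 
    p=manip.read_eef_pos(); d=p[:2]-HC; return np.round([d@ex,d@ey,p[2]-ZG],1)
def at(x,y,z): return [*(HC+x*ex+y*ey),z+ZG]
E
python3 - <<'E'
from h import *
pick([459.5,-63.5],-17.6)
manip.reach(at(0,13,130),[180,0,HY+180])
manip.move_straight(at(0,13,62),150); manip.wait(.3)
print(local(),manip.read_force().round(1),manip.read_time())
c=manip.capture("scene"); cv2.imwrite("pics/s1.png",cv2.resize(c["frame"][120:300,120:330],None,fx=3.3,fy=3.3,interpolation=cv2.INTER_CUBIC))
E
```

```text
width 11.740928215235186 grip 48.85092258453369 t 5.7083
after lift width 11.817321167099026 [ 0.3 -0.6 -3.6]
[ 0.4 13.1 62.9] [ 0.4  0.7 -2.5] 8.6667
```

View pics/s1.png

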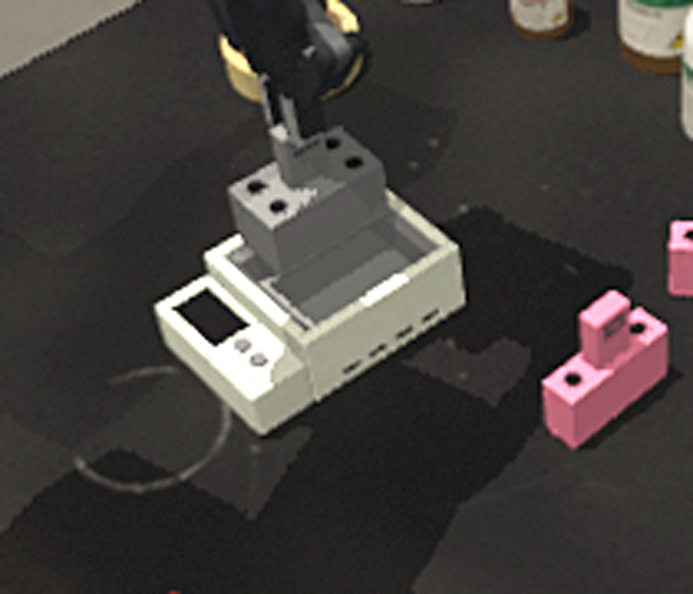

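The block hangs level over the +y half of the well, with bores at crop (257,187), (279,206), (333,143) and (355,162). I'll check its offset against the scene camera's own heater estimate, then lower it guarded.

Run:
```python
from h import *
c=manip.capture("scene")
g=[(int(a/3.3+120),int(b/3.3+120)) for a,b in [(257,187),(279,206),(355,162),(333,143)]]
uv,P=bores(c,g,4,107.9) if 0 else (g,cast(c,[((a+.5)/3.3+119.5,(b+.5)/3.3+119.5) for a,b in [(257,187),(279,206),(355,162),(333,143)]],107.9))
m,y,L=quad(P); d=m-np.array([538.9,186.1]); print("rel heater",d@ex,d@ey,y,L)
r=manip.move_straight(at(0,13,45),50,threshold=6); print("to45",r,local(),manip.read_force().round(1))
if not r:
    r=manip.move_straight(at(0,13,28.5),40,threshold=6); print("to28.5",r,local(),manip.read_force().round(1))
print(manip.read_time())
```

```text
rel heater 1.092072492311033 13.960923238508903 -3.0 [21.7 54.2 22.2 54.8]
to45 False [-0.2 12.9 44.5] [ 0.2 -0.3 -2.2]
to28.5 False [-0.  13.  28.3] [ 0.2  0.9 -1.7]
9.8167
```

Run:
```python
from h import *
r=manip.move_straight(at(0,19,28.5),15,threshold=6); print("wall",r,local(),manip.read_force().round(1))
l=local(); y=l[1]-0.4
manip.move_straight(at(0,y,28.5),20)
r=manip.move_straight(at(0,y,22),15,threshold=6); print("floor",r,local(),manip.read_force().round(1))
l=local()
manip.set_gripper(22); manip.wait(.2); print(manip.read_width(),manip.read_force().round(1))
manip.move_straight(at(l[0],l[1],130),200)
manip.reach([636,-76,220],[180,0,168]); manip.wait(.2)
import pickle
c=manip.capture("wrist"); pickle.dump(c,open("thin.pkl","wb")); cv2.imwrite("pics/w_thin.png",c["frame"]); print(manip.read_time(),manip.read_q().round(0))
```

```text
wall True [ 0.3 16.  28.5] [ 0.7 -4.4 -0.4]
floor True [-0.5 14.8 25.5] [-0.9 -2.6  5. ]
21.980718952412197 [ 0.5 -0.3  0.7]
13.2667 [-14.  32.  67.   0.  82. -92.]
```

View pics/w_thin.png

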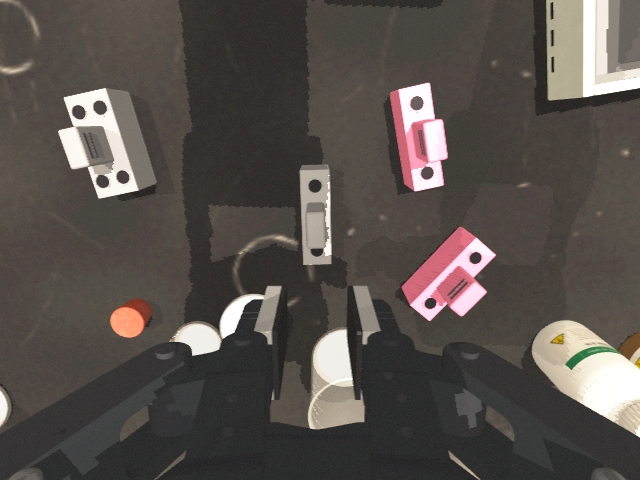

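The thin block's top corners are at about (301,166), (328,166), (331,264) and (304,264), with one bore at (315,186).

Run:
```python
from h import *
import pickle
c=pickle.load(open("thin.pkl","rb"))
q=cast(c,[(300.5,165.5),(328.5,165.5),(331.5,264.5),(303.5,264.5)],45); m,y,L=quad(q); print(m,y,L,q.round(1).tolist())
b=bores(c,[(315,186)])[1][0]; print("bore",b.round(1))
a=np.radians(y); print("centre from bore",b[:2]+27.2*np.array([np.cos(a),np.sin(a)]), b[:2]-27.2*np.array([np.cos(a),np.sin(a)]))
```

```text
[644.2 -77.3] -10.1 [22.1 82.6 23.5 82.5] [[601.3, -80.9, 45.0], [605.8, -59.2, 45.0], [687.2, -73.0, 45.0], [682.4, -96.1, 45.0]]Traceback (most recent call last):
  File "<stdin>", line 5, in <module>
  File "h.py", line 23, in bores
    i=min(ok,key=lambda i:np.hypot(*(ce[i]-r))); out.append(ce[i]+(u-r,v-r))
ValueError: min() iterable argument is empty
```

Run:
```python
from h import *
c=manip.capture("scene")
b=cast(c,[(406,212),(390,205),(424,205),(452,262)],0); print(b.round(0).tolist())
for h in (60,80,100,120): print(h,cast(c,[(411,180)],h).round(0).tolist())
xy=np.array([645,-77.6]); print(np.linalg.norm(b[:,:2]-xy,axis=1))
```

```text
[[805.0, -81.0, 0.0], [797.0, -44.0, 0.0], [846.0, -96.0, 0.0], [762.0, -224.0, -0.0]]
60 [[832.0, -62.0, 60.0]]
80 [[814.0, -73.0, 80.0]]
100 [[795.0, -84.0, 100.0]]
120 [[776.0, -95.0, 120.0]]
[159.54489536 155.8703987  202.2218617  187.33465708]
```

Run:
```python
from h import *
pick([645,-77.6],-11.5)
manip.reach(at(0,-22,140),[180,0,HY+180])
manip.move_straight(at(0,-22,64),150); manip.wait(.3)
print(local(),manip.read_time())
c=manip.capture("scene"); cv2.imwrite("pics/s2.png",cv2.resize(c["frame"][140:260,150:290],None,fx=5,fy=5,interpolation=cv2.INTER_CUBIC))
```

```text
width 11.985277658449794 grip 49.08295154571533 t 15.4917
after lift width 11.85239136809599 [ 0.4  0.7 -1.8]
[  0.4 -21.9  64.8] 18.475
```

View pics/s2.png

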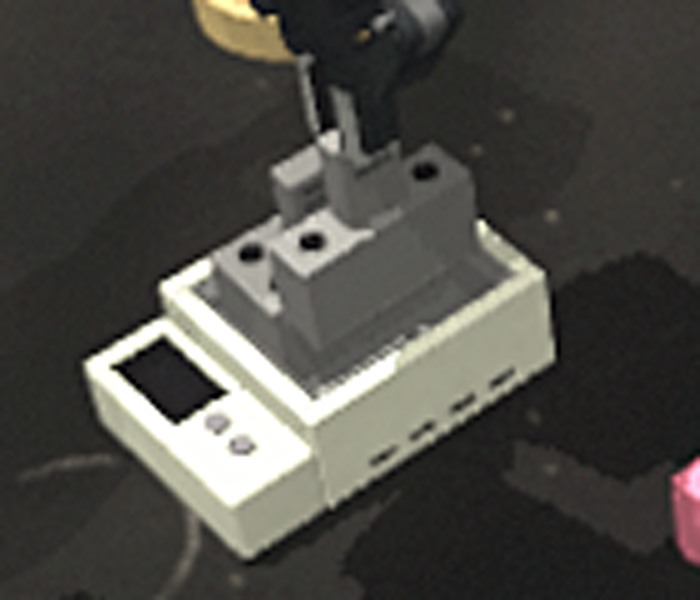

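The thick block stands in the well. The thin block hangs over the -y half, with bores at crop (313,241) and (425,172). I'll check its offset, then lower it guarded.

Run:
```python
from h import *
c=manip.capture("scene")
P=cast(c,[((a+.5)/5+149.5,(b+.5)/5+139.5) for a,b in [(313,241),(425,172)]],109.8)
d=P[:,:2]-np.array([538.9,186.1]); print((d@np.c_[ex,ey]).round(1).tolist(), d.mean(0)@ey)
y=-21.7
for z,f in [(58,50),(28.5,30),(21,15)]:
    r=manip.move_straight(at(0,y,z),f,threshold=6); print(z,r,local(),manip.read_force().round(1),manip.read_moment().round(2))
    if r: break
print(manip.read_time())
```

```text
[[-25.5, -21.3], [28.0, -20.7]] -20.963238852866713
58 False [ -0.4 -21.7  57.4] [ 0.4  0.2 -2.4] [ 0.03 -0.04 -0.  ]
28.5 False [  0.2 -21.6  28.7] [ 0.1 -0.1 -1.8] [0.01 0.01 0.04]
21 True [  0.3 -21.5  25.6] [-1.1  0.9  5. ] [0.04 0.16 0.  ]
20.3167
```

Both blocks reached the floor (z≈25.5) without touching the walls. I'll release, retreat and take a final look.

Run:
```python
from h import *
l=local(); manip.set_gripper(21); manip.wait(.2); print(manip.read_width(),manip.read_force().round(1))
manip.move_straight(at(l[0],l[1],150),150)
manip.reach([480,186,290],[180,0,177.5]); manip.wait(.5)
a=manip.capture("scene")["frame"][130:270,140:300]; b=manip.capture("wrist")["frame"][60:340,180:460]
k=lambda i:cv2.resize(i,(400,int(400*i.shape[0]/i.shape[1])),interpolation=cv2.INTER_CUBIC)
a,b=k(a),k(b); o=np.zeros((400,800,3),np.uint8); o[:a.shape[0],:400]=a; o[:b.shape[0],400:]=b; cv2.imwrite("pics/fin.png",o); print(manip.read_time())
```

```text
21.228500278937837 [ 0.9  0.5 -0.3]
22.8417
```

View pics/fin.png

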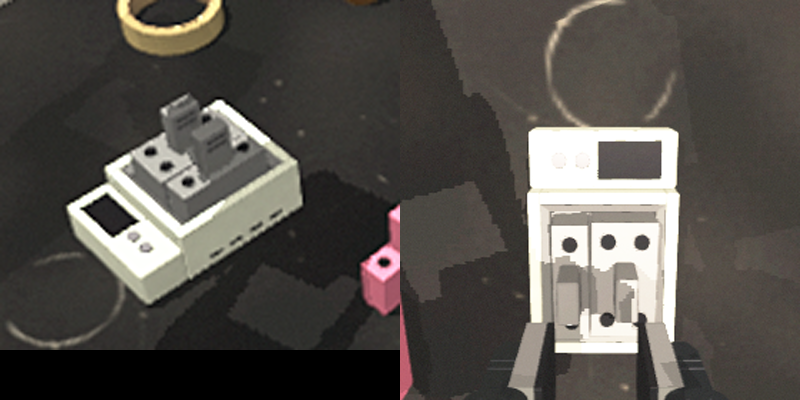

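The final picture shows both blocks upright, level and side by side in the well, at crop (190,165) and (205,185). The gripper is clear.

```bash
python3 -c "
from rig import manip
print(manip.job_done())"
```

```text
the job is handed in; nothing more can be done
None
```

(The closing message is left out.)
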